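# Raise a painted pot with a folding-crank lift and slide it onto the ware shelf

## Robot

A 7-joint arm with a two-finger parallel gripper is mounted at the origin on the work surface. World frame = base frame: x ahead of the robot, y to its left, z up, the work surface at z = 0. Lengths are in m, angles in rad, forces in N, time in s.
With the tool pointing down it reaches from about 0.4 to 0.85 m from the base axis. Payload 4.5 kg.
Tool frame: the origin (TCP) lies between the finger pads; the fingertips stand 14 mm ahead of it and the grasp point (between the pads) lies 5 mm behind it; x points along the fingers, z is the direction in which the jaws open and shut, and the axes are right-handed (so a half turn about x gives the same grasp; the last joint's range is limited). The gripper opens to 88 mm and grips with 3 to 60 N. Pads are 18 mm wide; open, the fingers measure 123 mm over their backs; the gripper's body (75 mm by 187 mm) begins 45 mm behind the grasp point.
Start: joints at [-1.293, 0.689, -0.195, 1.565, 0.157, 0.902, -0.215], TCP at [0.151, 0.607, 0.253] pointing down, gripper open.
Joint ranges: [-3.01, 3.01], [-0.46, 2.08], [-1.47, 1.51], [0.13, 2.56], [-1, 4.14], [0.04, 2.09], [-2.66, 2.66]. Speed limits (rad/s): [2.57, 2.57, 3.14, 3.14, 3.14, 3.14, 3.14].

## Interface

Orientations are given as a unit quaternion [x, y, z, w].
In Python, from plant import r, cams gives the robot as it stands.
- The arm moves only by the tool apply_moves, never from a script. Its arguments are lists of equal length, an entry for each row: "travel": the shift along the world's x, y, z in cm, a list of three; "roll": the turn about the world's z in degrees; "gripper": the finger opening in cm, from 0 to 8.81. In form: {"travel": [[x, y, z], ...], "roll": [roll, ...], "gripper": [gripper, ...]}. A call has exactly 8 rows; each row is the pose to reach, as a shift and turn from the pose commanded when the call began; what a row does not reach only later rows make up. A row lasts 1/12 s, in which the tool goes at most 41.7 mm and 7.16 degrees, less where a joint would pass 70% of its speed; a pose out of reach is approached as far as the arm can. A call with a gripper value outside its range is refused whole. The fingers move at their own pace and stop on an object; "newtons" is the grip in N (left out, the last holds). Time passes only in rows, so rows that repeat a pose let the fingers close, or fill a call up. It gives the time, the measured TCP pose, the force and the opening at its end, in the units of the state.
- r.get_state(): the state, without advancing time (a new reading comes with each control period).
- cams.snapshot(name): name is "side" or "top" or "wrist"; returns a dict with "image" (480x640x3 uint8, red, green, blue), "fx", "fy", "cx", "cy" (pixels), "R" (3x3) and "t" (3): a world point X has camera coordinates R X + t. Camera axes: x right, y down, z forward; pixel columns grow to the right and rows downward; lengths in m; the calibration is good to about 2 mm. A picture is of the moment at which its call begins. There is no depth.
- r.finish_job(): hands the job in, once; it reports no verdict.
The state is a dict: "clock": time; "q": joint angles; "qd": joint speeds; "joint_torque": joint torques, N m; "tool_pos": TCP position; "eef_rot": TCP orientation; "contact_force": force on the tool from outside, world axes, zero at the start; "moment": the same for the moment, N m; "opening": opening from 0.0 (shut) to 1.0 (fully open).
Only numpy, scipy, OpenCV 4.12 (cv2) and the standard library are available. Lean on these libraries where they do the work, as an engineer would, in place of code of your own. Each camera call takes 0.05 s, during which the arm holds its last target. There are 200 camera calls.

## Task

Push the folded red crank arm of the small screw lift over and fully down to its working position, then crank clockwise until the lift's deck is level with the empty brown shelf beside it. Slide the plywood board, with the painted pot standing on it, across from the deck until the whole board is on that shelf; never lift the board, and never touch the pot, its paint is wet. Last, fold the crank arm back up with the deck left level, and leave the jars, the cup and the brush alone.

Things in the scene. Friction and masses are not known exactly. Their poses are not given: they have to be found in the camera images.
- fold (a joint): Hinge between the crank's hub and its red arm, rad. 0 = folded, arm straight up (0 to 0.3 at the start). It grows as the arm tips outwards and down; 1.57 = working position: arm level, against its stop. It stays where it is left (friction 0.10 N m). 3 to 5 N on the grip move it: unfold by pushing the grip outwards, reaching down past it to 30 mm above the pin, then outwards and a little down; fold by carrying the grip up its arc (a level push jams).
- crank (a joint): Turn of the crank about the lift's vertical screw, rad, 0 at the start, growing clockwise as seen from above. Clockwise raises the deck by 30 mm a turn (4.77 mm per rad), anticlockwise lowers it; the screw holds the deck wherever it is left. Friction 0.12 N m (about 2 N at the grip). The deck's whole stroke is 65 mm.
- crank_hub (a point): Middle of the folding crank's hinge pin, on the steel hub (6 mm higher) on the blue column (56 mm square at its top), 161 mm above the bench. It lies 15 mm out from the vertical screw axis and turns with the crank. Its x axis is level, pointing outwards from the screw axis, the way the arm unfolds; z is up; y is along the pin.
- grip_mid (a point): Middle of the black round grip (22 mm diameter, 65 mm long, spins freely) on the red arm (bar 22 x 8 mm). The grip is square to the arm, 55 mm from the hinge pin, from 6 to 71 mm off the arm's centre line. Arm folded: the grip is level, pointing back over the screw axis. Arm in working position: it stands upright 70 mm from the screw axis, from 6 to 71 mm above the pin.
- deck_top (a point): Centre of the top of the lift's square aluminium deck, 120 x 120 mm, 50 mm above the bench at the start. Its x axis points away from the column (the screw axis stands 155 mm from this point along -x); its y axis points along the row of shelves: one shelf at +y, one at -y. It moves only up and down.
- bare_shelf_top (a point): Centre of the top of the empty brown wooden shelf, 150 x 150 mm, 12 mm thick with rounded edges, on four dark legs. Its top is 74 to 90 mm above the bench. It stands 140 mm from the deck's centre along the deck's y axis, on either side (a gap of 5 mm to the deck); its axes are parallel to the deck's.
- full_shelf_top (a point): Centre of the top of the white shelf on the deck's other side, of the same size and distance, 51 to 59 mm above the bench. Two jars (44 mm in diameter, 60 mm high) stand on it, on its line parallel to the deck's x axis through its centre. Leave it alone.
- board_mid (a point): Centre (half-way up) of the loose plywood ware board, 100 x 100 x 12 mm, about 200 g, lying on the deck's middle, square to it. Its two edges facing the shelves are rounded. The pot stands free on its middle.
- pot_mid (a point): Centre of the white pot with blue dots, 72 mm in diameter at its widest, 56 mm high, about 220 g, standing on the board. Not to be touched.
- glaze_jar_mid (a point): Centre of the jar with a blue lid on the white shelf, 44 mm in diameter, 60 mm high. Leave alone.
- slip_jar_mid (a point): Centre of the jar with an orange lid on the white shelf, 44 mm in diameter, 60 mm high. Leave alone.
- paint_cup_mid (a point): Centre of the terracotta cup on the bench, 70 mm in diameter, 70 mm high. Leave alone.
- brush_mid (a point): Middle of the brush lying on the bench, 170 mm long. Leave alone.
Mind the look-alikes: they are no part of the job. There is more than one size of the part that bears pot_mid; the job needs the middle-sized.

How it is judged:
On the way, in this order (a step that is already met when the one before it is completed fails the run):
1. the crank arm is fully unfolded (value of joint fold above 1.45 rad), for 0.2 s.
2. the deck is level with the empty shelf, with the arm still in its working position (z of deck_top in the frame of bare_shelf_top between -0.003 and 0.004 m and value of joint fold above 1.4 rad), for 0.3 s.
3. the whole board lies on the empty shelf, the pot on it (x of board_mid in the frame of bare_shelf_top between -0.027 and 0.027 m and y of board_mid in the frame of bare_shelf_top between -0.027 and 0.027 m and z of board_mid in the frame of bare_shelf_top between 0.003 and 0.01 m and horizontal distance between pot_mid and board_mid below 0.02 m), for 0.3 s.
At the end, for the whole second after the job is handed in: Board flat on the empty brown shelf, centre within 27 mm of the shelf's centre along each shelf axis; pot upright on it, within 20 mm of its centre; deck level with that shelf (3 mm lower to 4 mm higher); crank arm folded up to within 0.35 rad of upright (all of step 3 and z of deck_top in the frame of bare_shelf_top between -0.003 and 0.004 m and value of joint fold below 0.35 rad and angle between pot_mid's own z axis and vertical below 0.1 rad and angle between board_mid's own z axis and vertical below 0.05 rad); the robot touches nothing.
It fails at once if the pot is touched by the robot (contact force between any of the fingers, the arm and pot above 0.3 N).
It fails at once if the pot is tipped (over 0.35 rad) (angle between pot_mid's own z axis and vertical above 0.35 rad).
It fails at once if the board is lifted (its underside more than 15 mm above both the deck and the shelf) (z of board_mid in the frame of deck_top above 0.021 m and z of board_mid in the frame of bare_shelf_top above 0.021 m).
It fails at once if a jar, the cup or the brush is moved by over 25 mm (distance of any of glaze_jar_mid, slip_jar_mid, paint_cup_mid, brush_mid from where it was at the start of the episode above 0.025 m).
It also fails if it takes over 72 s, if anything falls off the work surface, if the arm or the gripper's body presses on something with over 40 N, if the wrist force passes 120 N, or if a joint passes its speed limit or range.

## Working session

There is one attempt and no reset: what is moved stays moved. The work goes in short steps, Python scripts to look and compute and a tool call to move; the robot and the scene stay as the last step left them, time stands still between calls to the robot, and variables do not carry over. Pictures are saved under pics/ and viewed, about 8 in all and at most 12, crops included, and the job is handed in when it is done.

Besides the shell and the picture viewer there is one more tool, called after "Emit:" as name(argument=value, ...), one argument or row to a line, values as JSON. apply_moves: Moves the arm, as the interface text tells. Its arguments: {"type":"object","properties":{"travel":{"type":"array","items":{"type":"array","items":{"type":"number"}}},"roll":{"type":"array","items":{"type":"number"}},"gripper":{"type":"array","items":{"type":"number"}},"newtons":{"type":"number"}},"required":["travel","roll","gripper"]}

```bash
ls; mkdir -p pics; python3 - <<'E'
from plant import r,cams
import cv2,pickle,numpy as np
S={}
for n in("top","side","wrist"):
    s=cams.snapshot(n);S[n]=s;cv2.imwrite(f"pics/{n}0.png",s["image"][:,:,::-1]);print(n,s["fx"],s["cx"],s["cy"],(-s["R"].T@s["t"]).round(3),s["R"].round(3).tolist())
pickle.dump(S,open("s0.pkl","wb"))
st=r.get_state();print(st)
E
```

```text
pics
top 444.3963349863588 319.5958419566031 233.17743850104787 [0.413 0.027 1.164] [[-0.127, -0.992, -0.006], [-0.971, 0.126, -0.205], [0.204, -0.02, -0.979]]
side 542.7595763881882 320.00741285896913 236.79486404602946 [0.547 0.877 0.829] [[-0.996, -0.083, 0.015], [-0.063, 0.619, -0.783], [0.056, -0.781, -0.622]]
wrist 373.76023078997696 318.88109392453094 240.3999892091133 [0.077 0.625 0.384] [[0.242, 0.97, -0.0], [0.927, -0.231, 0.294], [0.286, -0.072, -0.956]]
{'clock': 0.15, 'q': array([-1.2931734 ,  0.68978676, -0.19453364,  1.56607798,  0.15728575,
        0.90247009, -0.21510401]), 'qd': array([ 0.00095321, -0.00044122, -0.00046619, -0.00293279, -0.00228678,
       -0.00167401,  0.00075652]), 'joint_torque': array([-1.56415525e-03, -5.27861130e+01, -1.26856282e+00, -1.53585613e+01,
       -5.25190565e-02,  3.90905858e-03,  1.17429072e-04]), 'tool_pos': array([0.15080149, 0.60607821, 0.25210448]), 'eef_rot': array([-0.43581585,  0.55744111,  0.43518232,  0.55672282]), 'contact_force': array([0.5941653 , 0.23129454, 0.07358501]), 'moment': array([-0.01577534,  0.0082245 ,  0.02742175]), 'opening': 0.9987337545848699}
```

View pics/top0.png

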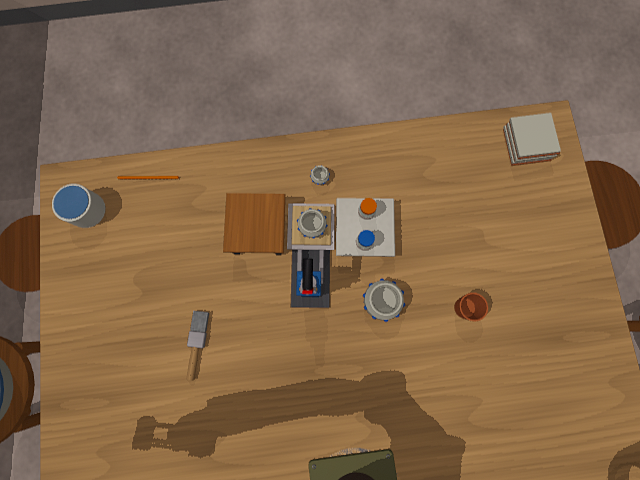

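View pics/side0.png

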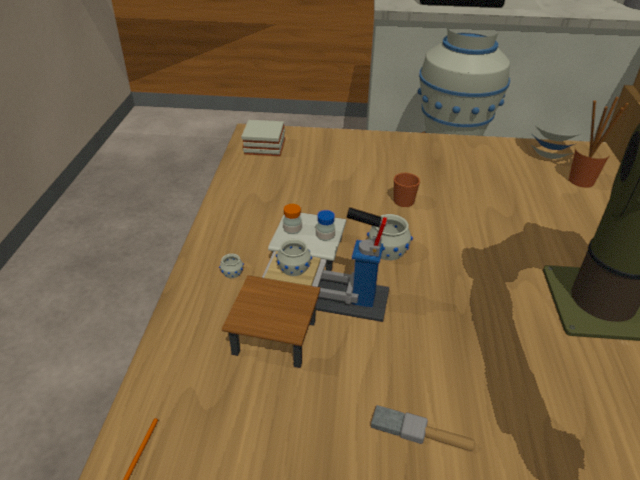

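The side picture shows the lift at (365,270), the brown shelf at (275,305), the jars at (292,215) and (326,222). The crank's red arm leans towards the robot. I'll enlarge both views.

```bash
python3 - <<'E'
import cv2,pickle,numpy as np
S=pickle.load(open("s0.pkl","rb"))
a=S["top"]["image"][180:320,215:415,::-1];b=S["side"]["image"][195:370,215:425,::-1]
cv2.imwrite("pics/tc.png",cv2.resize(a,None,fx=4,fy=4,interpolation=3));cv2.imwrite("pics/sc.png",cv2.resize(b,None,fx=3.4,fy=3.4,interpolation=3))
E
```

```text
(no output)
```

View pics/tc.png

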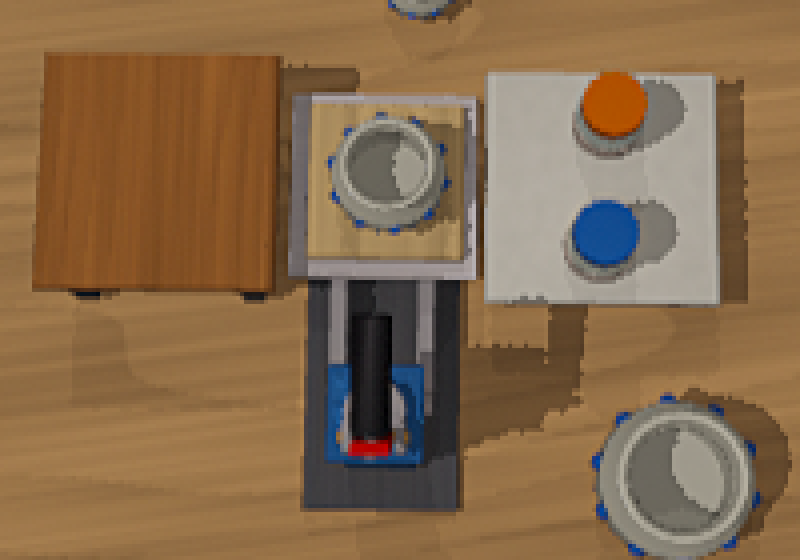

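View pics/sc.png

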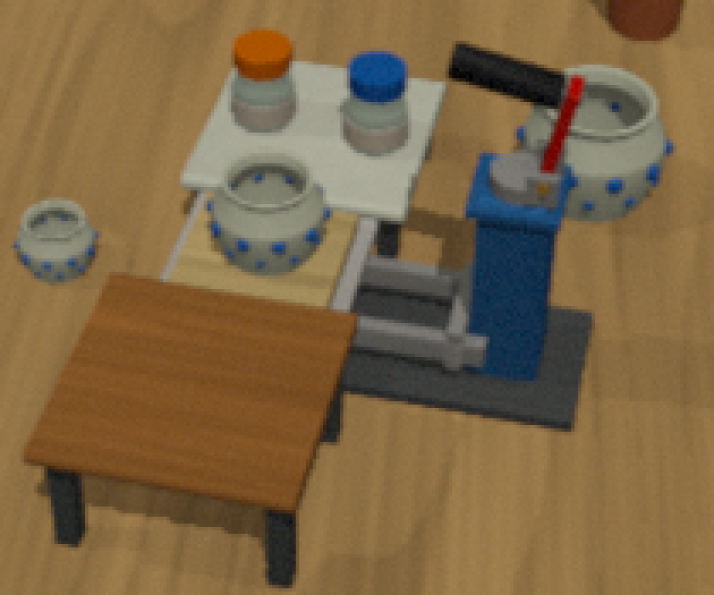

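Crops: brown shelf corners at (46,53)-(275,291) in the top crop, white shelf (487,72)-(719,302), deck (294,96)-(475,278), column top (328,366)-(426,466). The crank points at the robot. The pot sits in mid-board. Next I'll fit the model to both views.

```bash
cat > h.py <<'E'
import numpy as np,cv2
def proj(s,P):
    c=np.atleast_2d(P)@s["R"].T+s["t"]; return np.c_[s["fx"]*c[:,0]/c[:,2]+s["cx"],s["fy"]*c[:,1]/c[:,2]+s["cy"]]
def ray(s,uv,z):
    d=s["R"].T@np.array([(uv[0]-s["cx"])/s["fx"],(uv[1]-s["cy"])/s["fy"],1]);o=-s["R"].T@s["t"];return o+d*(z-o[2])/d[2]
D=np.array([.6138,.0])
E
cat > fit.py <<'E'
import pickle,numpy as np
from scipy.optimize import least_squares
from h import *
S=pickle.load(open("s0.pkl","rb"))
sq=lambda a:np.array([[a,a],[a,-a],[-a,-a],[-a,a]]) # TL TR BR BL
T=lambda l:np.array(l)/4+[215,180]
U=lambda l:np.array(l)/3.4+[215,195]
obs=[("top",sq(.06),0,0,.05,T([(293,96),(480,97),(476,278),(290,276)])),
("top",sq(.075),0,.14,'b',T([(46,53),(280,56),(275,291),(33,290)])),
("top",sq(.075),0,-.14,'w',T([(487,72),(715,73),(719,302),(486,303)])),
("top",sq(.028),-.155,0,.155,T([(328,366),(424,366),(426,466),(327,466)])),
("top",sq(.05),0,0,.062,T([(311,107),(466,107),(464,258),(308,257)])),
("side",sq(.075),0,.14,'b',U([(28,460),(113,275),(356,316),(297,508)])),
("side",sq(.075),0,-.14,'w',U([(182,181),(238,60),(443,84),(407,214)]))]
def res(p,full=0):
    X,Y,a,hb,hw,dx,dy=p;R=np.array([[np.cos(a),-np.sin(a)],[np.sin(a),np.cos(a)]]);o=[]
    for n,c,x,y,z,uv in obs:
        z={'b':hb,'w':hw}.get(z,z);c=c.copy()
        if n=="side":c=np.array([[c[i][0],c[i][1]] for i in range(4)])
        P=(c+[x,y])@R.T+[X,Y]; q=proj(S[n],np.c_[P,np.full(4,z)])+(np.array([dx,dy]) if n=="side" else 0)
        o.append(q-uv)
    if full:
        for (n,_,x,y,z,_),e in zip(obs,o):print(n,x,y,z,e.round(1).tolist())
    return np.r_[np.array(o).ravel(),(p[5:])*.5]
if __name__=="__main__":
    f=least_squares(res,[.6,0,0,.08,.055,0,0],loss="soft_l1");print(f.x.round(4));res(f.x,1)
E
python3 fit.py
```

```text
[ 0.665   0.0227 -0.1355  0.0849  0.0518 -0.0362  2.0798]
top 0 0 0.05 [[0.1, -0.1], [-0.4, -0.1], [0.5, 0.2], [-0.2, 0.4]]
top 0 0.14 b [[-0.2, 0.8], [0.5, 0.4], [0.3, 0.3], [-0.1, 0.1]]
top 0 -0.14 w [[-0.2, 0.4], [0.5, 0.5], [1.1, 0.4], [0.0, -0.3]]
top -0.155 0 0.155 [[0.1, -0.8], [0.7, -0.6], [0.0, -0.9], [-0.1, -1.1]]
top 0 0 0.062 [[-0.9, -0.4], [-0.7, -0.1], [-0.3, 0.5], [-1.0, 0.5]]
side 0 0.14 b [[-1.0, -0.2], [0.3, -0.1], [1.1, -0.3], [0.2, 0.4]]
side 0 -0.14 w [[-0.6, 0.4], [0.6, -1.8], [0.4, -0.2], [-1.4, 0.9]]
```

```bash
cat > g.py <<'E'
import pickle,numpy as np
from scipy.optimize import least_squares
from scipy.spatial.transform import Rotation as Ro
from h import *
S=pickle.load(open("s0.pkl","rb"))
a=-.1355;ex=np.array([np.cos(a),np.sin(a),0]);ey=np.array([-np.sin(a),np.cos(a),0]);D=np.array([.665,.0227,0]);sc=D-.155*ex
print("screw",sc)
def pts(c,f):
    out=-(ex*np.cos(c)-ey*np.sin(c)) # clockwise from above
    up=np.array([0,0,1.]);hin=sc+.015*out+.161*up
    arm=np.cos(f)*up+np.sin(f)*out; g=-np.cos(f)*out+np.sin(f)*up
    return hin,hin+.055*arm+.006*g,hin+.055*arm+.071*g
T=lambda l:np.array(l)/4+[215,180]
U=lambda l:np.array(l)/3.4+[215,195]
def res(p):
    h,i,o=pts(*p);return np.r_[(proj(S["top"],[i,o])-T([(370,436),(372,324)])).ravel(),(proj(S["side"],[i,o])+[0,1.8]-U([(563,88),(456,62)])).ravel()]
f=least_squares(res,[0,.1]);print(f.x,res(f.x).round(1));print(pts(*f.x))
R=Ro.from_quat([-0.43581585,0.55744111,0.43518232,0.55672282]).as_matrix();print(R.round(3))
print("angle jaw deg",np.degrees(np.arctan2(R[1,2],R[0,2])),"ey",np.degrees(np.arctan2(ey[1],ey[0])))
# pot, others
for n,uv,z in(("pot",(388,172),.10),("glaze",(606,232),.112),("slip",(614,104),.112)):
    p=ray(S["top"],T(uv),z);print(n,p,(p-D)@ex,(p-D)@ey)
E
python3 g.py
```

```text
screw [0.51142074 0.04363829 0.        ]
[-0.03794839  0.20829068] [ 1.2  1.  -0.2 -1.6  0.7  1.3 -0.8 -0.8]
(array([0.49649206, 0.04509924, 0.161     ]), array([0.49101521, 0.04563522, 0.21605195]), array([0.55430793, 0.03944125, 0.22949316]))
[[-0.    -0.97   0.241]
 [-0.001  0.241  0.97 ]
 [-1.    -0.    -0.001]]
angle jaw deg 76.03306586904851 ey 82.23642187597734
pot [0.66227891 0.0198344  0.1       ] -0.00230904518067253 -0.003206918905194389
glaze [ 0.60570536 -0.10585442  0.112     ] -0.041385273444905515 -0.1353859419429521
slip [ 0.68406786 -0.12258454  0.112     ] 0.03851894827489967 -0.14137705387212188
```

Fold is about 0.2 and the crank points at the robot. One grasp on the grip's outer half will serve: carry it along the arc, crank, then fold it back. Moving over now.

Emit:
apply_moves(
  travel=[
    [1.6, -2.3, 1],
    [3.2, -4.7, 2],
    [4.8, -7, 3],
    [6.4, -9.4, 4],
    [8, -11.8, 5],
    [9.6, -14.2, 6],
    [11.2, -16.5, 6],
    [12.8, -18.9, 6],
  ],
  roll=[1, 2, 3, 4, 5, 6, 6.2, 6.2],
  gripper=[7, 7, 7, 7, 7, 7, 7, 7],
)

```text
clock: 0.82
tool_pos: [0.2796, 0.4166, 0.3133]
eef_rot: [-0.465, 0.532, 0.465, 0.533]
contact_force: [0.5, -0.4, -0.4]
opening: 0.793
```

Emit:
apply_moves(
  travel=[
    [1.6, -2.3, 0],
    [3.2, -4.7, 0],
    [4.8, -7, 0],
    [6.4, -9.4, 0],
    [8, -11.8, 0],
    [9.6, -14.2, 0],
    [11.2, -16.5, 0],
    [12.8, -18.9, 0],
  ],
  roll=[0, 0, 0, 0, 0, 0, 0, 0],
  gripper=[7, 7, 7, 7, 7, 7, 7, 7],
)

```text
clock: 1.48
tool_pos: [0.4073, 0.2273, 0.3127]
eef_rot: [-0.465, 0.533, 0.465, 0.533]
contact_force: [0.1, -0.3, -0.2]
opening: 0.795
```

Emit:
apply_moves(
  travel=[
    [1.7, -2.6, 0],
    [3.4, -5.2, 0],
    [5.1, -7.8, 0],
    [6.8, -10.4, 0],
    [8.5, -13, 0],
    [10.2, -15.6, 0],
    [12.2, -18.7, 0],
    [12.2, -18.7, 0],
  ],
  roll=[0, 0, 0, 0, 0, 0, 0, 0],
  gripper=[7, 7, 7, 7, 7, 7, 7, 7],
)

```text
clock: 2.15
tool_pos: [0.5321, 0.0333, 0.3123]
eef_rot: [-0.464, 0.536, 0.46, 0.535]
contact_force: [0.8, -2.0, -0.3]
opening: 0.792
```

```bash
python3 - <<'E'
from plant import r,cams
import cv2
from h import *
s=cams.snapshot("wrist");st=r.get_state();print(st["tool_pos"],st["eef_rot"])
im=s["image"][:,:,::-1].copy()
a=-.1355;ex=np.array([np.cos(a),np.sin(a),0]);h=np.array([.4965,.0455,.161])
for d in(.006,.045,.071):
    f=.2;P=h-ex*(.055*np.sin(f)-d*np.cos(f))+[0,0,.055*np.cos(f)+d*np.sin(f)];q=proj(s,P)[0];print(d,P,q);cv2.circle(im,(int(q[0]),int(q[1])),3,(0,255,0),-1)
q=proj(s,h)[0];cv2.circle(im,(int(q[0]),int(q[1])),3,(255,0,255),-1)
for dz in(0,-.05,-.09):
    q=proj(s,st["tool_pos"]+[0,0,dz])[0];cv2.circle(im,(int(q[0]),int(q[1])),3,(0,255,255),-1)
cv2.imwrite("pics/w1.png",im)
E
```

```text
[0.5302536  0.03705724 0.31221082] [-0.46350326  0.53496091  0.46226015  0.53413211]
0.006 [0.49149984 0.0461817  0.21609568] [329.61609202 183.35339807]
0.045 [0.52937209 0.04101837 0.22384378] [330.13207832 246.99483982]
0.071 [0.55462025 0.03757615 0.22900918] [330.46636664 288.22576224]
```

View pics/w1.png

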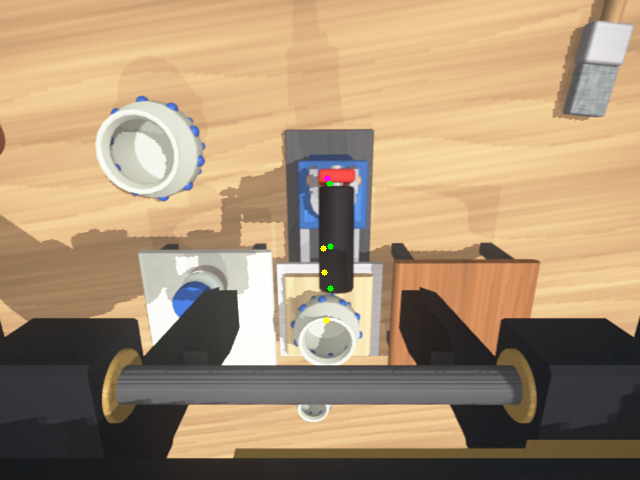

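The wrist view shows the black grip at (336,240), between the fingers and within about 3 mm of the model (green). Descend and grip.

Emit:
apply_moves(
  travel=[
    [0, 0.2, -2],
    [0, 0.2, -4],
    [0, 0.2, -6],
    [0, 0.2, -8],
    [0, 0.2, -9.3],
    [0, 0.2, -9.3],
    [0, 0.2, -9.3],
    [0, 0.2, -9.3],
  ],
  roll=[0, 0, 0, 0, 0, 0, 0, 0],
  gripper=[5, 5, 5, 5, 5, 5, 5, 5],
)

```text
clock: 2.87
tool_pos: [0.5291, 0.0443, 0.2205]
eef_rot: [-0.465, 0.532, 0.465, 0.533]
contact_force: [0.5, 0.1, 0.1]
opening: 0.572
```

Emit:
apply_moves(
  travel=[
    [0, 0, 0],
    [0, 0, 0],
    [0, 0, 0],
    [0, 0, 0],
    [0, 0, 0],
    [0, 0, 0],
    [0, 0, 0],
    [0, 0, 0],
  ],
  roll=[0, 0, 0, 0, 0, 0, 0, 0],
  gripper=[3, 2.4, 1.8, 1.5, 1.5, 1.5, 1.5, 1.5],
  newtons=8,
)

```text
clock: 3.53
tool_pos: [0.5291, 0.0436, 0.22]
eef_rot: [-0.465, 0.532, 0.465, 0.533]
contact_force: [-0.0, -0.5, 2.5]
opening: 0.247
```

Fully on the grip (21.8 mm). Unfold along the arc.

Emit:
apply_moves(
  travel=[
    [-0.57, 0.08, 0.26],
    [-1.15, 0.16, 0.47],
    [-1.75, 0.24, 0.62],
    [-2.37, 0.32, 0.73],
    [-2.98, 0.41, 0.78],
    [-3.61, 0.49, 0.77],
    [-4.22, 0.58, 0.71],
    [-4.84, 0.66, 0.6],
  ],
  roll=[0, 0, 0, 0, 0, 0, 0, 0],
  gripper=[1.5, 1.5, 1.5, 1.5, 1.5, 1.5, 1.5, 1.5],
)

```text
clock: 4.2
tool_pos: [0.4804, 0.0504, 0.2258]
eef_rot: [-0.465, 0.532, 0.465, 0.533]
contact_force: [3.5, 0.8, -4.8]
opening: 0.248
```

Emit:
apply_moves(
  travel=[
    [-0.59, 0.08, -0.17],
    [-1.18, 0.16, -0.39],
    [-1.73, 0.24, -0.66],
    [-2.27, 0.31, -0.98],
    [-2.77, 0.38, -1.34],
    [-3.25, 0.44, -1.75],
    [-3.69, 0.5, -2.2],
    [-4, 0.55, -2.58],
  ],
  roll=[0, 0, 0, 0, 0, 0, 0, 0],
  gripper=[1.5, 1.5, 1.5, 1.5, 1.5, 1.5, 1.5, 1.5],
)

```text
clock: 4.87
tool_pos: [0.4399, 0.0559, 0.1997]
eef_rot: [-0.465, 0.533, 0.465, 0.533]
contact_force: [3.2, 1.2, 8.2]
opening: 0.245
```

Emit:
apply_moves(
  travel=[
    [0, 0, 0],
    [0, 0, 0],
    [0, 0, 0],
    [0, 0, 0],
    [0, 0, 0],
    [0, 0, 0],
    [0, 0, 0],
    [0, 0, 0],
  ],
  roll=[0, 0, 0, 0, 0, 0, 0, 0],
  gripper=[1.5, 1.5, 1.5, 1.5, 1.5, 1.5, 1.5, 1.5],
)

```text
clock: 5.53
tool_pos: [0.4399, 0.0557, 0.1999]
eef_rot: [-0.465, 0.533, 0.465, 0.532]
contact_force: [1.1, 2.8, 4.0]
opening: 0.247
```

```bash
python3 - <<'E'
from plant import r,cams
import cv2
s=cams.snapshot("side");print(r.get_state()["tool_pos"],r.get_state()["contact_force"])
cv2.imwrite("pics/s1.png",cv2.resize(s["image"][150:370,215:455,::-1],None,fx=2.7,fy=2.7,interpolation=3))
E
```

```text
[0.43997593 0.05563752 0.19987062] [-0.45628883  2.5063964   3.15396597]
```

View pics/s1.png

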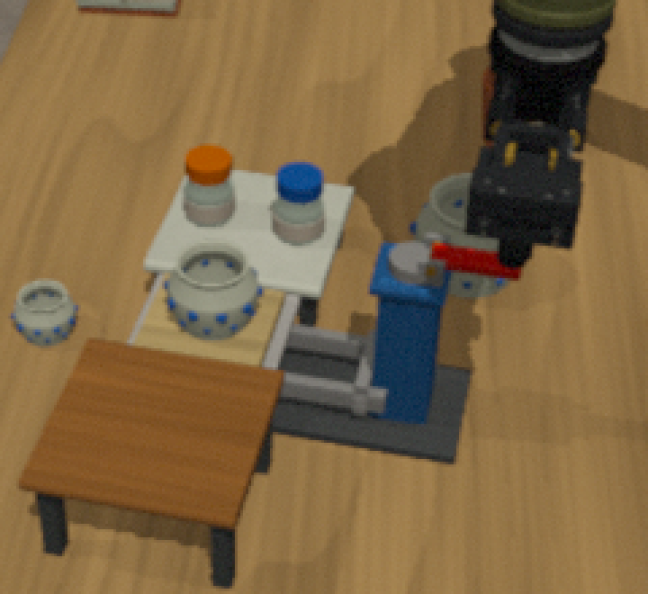

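The arm is level, held at the stop, with the grip in the fingers. I'll tabulate the circle.

```bash
python3 - <<'E'
import numpy as np
v=np.array([-.0695,.0098])*100
def R(t):t=-np.radians(t);return np.array([[np.cos(t),-np.sin(t)],[np.sin(t),np.cos(t)]])
for k in(0,120,240):
    print([ [*(R(k+15*i)@v-R(k)@v).round(2).tolist(),0] for i in range(1,9)])
E
```

```text
[[0.49, 1.77, 0], [1.42, 3.34, 0], [2.73, 4.63, 0], [4.32, 5.53, 0], [6.1, 5.99, 0], [7.93, 5.97, 0], [9.7, 5.48, 0], [11.27, 4.55, 0]]
[[1.28, -1.31, 0], [2.19, -2.9, 0], [2.64, -4.68, 0], [2.63, -6.51, 0], [2.14, -8.27, 0], [1.21, -9.85, 0], [-0.1, -11.14, 0], [-1.7, -12.04, 0]]
[[-1.77, -0.46, 0], [-3.61, -0.44, 0], [-5.37, 0.05, 0], [-6.95, 0.98, 0], [-8.23, 2.29, 0], [-9.14, 3.88, 0], [-9.59, 5.66, 0], [-9.58, 7.49, 0]]
```

Emit:
apply_moves(
  travel=[
    [0.49, 1.77, 0],
    [1.42, 3.34, 0],
    [2.73, 4.63, 0],
    [4.32, 5.53, 0],
    [6.1, 5.99, 0],
    [7.93, 5.97, 0],
    [9.7, 5.48, 0],
    [11.27, 4.55, 0],
  ],
  roll=[0, 0, 0, 0, 0, 0, 0, 0],
  gripper=[1.5, 1.5, 1.5, 1.5, 1.5, 1.5, 1.5, 1.5],
)

```text
clock: 6.25
tool_pos: [0.5523, 0.1024, 0.1999]
eef_rot: [-0.465, 0.533, 0.467, 0.531]
contact_force: [-2.7, 1.5, 6.3]
opening: 0.251
```

Emit:
apply_moves(
  travel=[
    [1.28, -1.31, 0],
    [2.19, -2.9, 0],
    [2.64, -4.68, 0],
    [2.63, -6.51, 0],
    [2.14, -8.27, 0],
    [1.21, -9.85, 0],
    [-0.1, -11.14, 0],
    [-1.7, -12.04, 0],
  ],
  roll=[0, 0, 0, 0, 0, 0, 0, 0],
  gripper=[1.5, 1.5, 1.5, 1.5, 1.5, 1.5, 1.5, 1.5],
)

```text
clock: 6.92
tool_pos: [0.536, -0.0191, 0.1999]
eef_rot: [-0.464, 0.532, 0.465, 0.533]
contact_force: [1.0, 5.7, 2.6]
opening: 0.246
```

Emit:
apply_moves(
  travel=[
    [-1.77, -0.46, 0],
    [-3.61, -0.44, 0],
    [-5.37, 0.05, 0],
    [-6.95, 0.98, 0],
    [-8.23, 2.29, 0],
    [-9.14, 3.88, 0],
    [-9.59, 5.66, 0],
    [-9.58, 7.49, 0],
  ],
  roll=[0, 0, 0, 0, 0, 0, 0, 0],
  gripper=[1.5, 1.5, 1.5, 1.5, 1.5, 1.5, 1.5, 1.5],
)

```text
clock: 7.58
tool_pos: [0.4394, 0.0539, 0.2]
eef_rot: [-0.465, 0.534, 0.464, 0.532]
contact_force: [3.8, -4.3, 1.2]
opening: 0.247
```

```bash
python3 - <<'E'
from plant import r,cams
import cv2,pickle
S={n:cams.snapshot(n) for n in("side","top")};pickle.dump(S,open("s1.pkl","wb"));print(r.get_state()["tool_pos"],r.get_state()["contact_force"])
a=cv2.resize(S["side"]["image"][225:345,215:365,::-1],None,fx=5,fy=5,interpolation=3)
cv2.imwrite("pics/s2.png",a)
E
```

```text
[0.44005297 0.05718909 0.19993607] [0.00702057 1.53567438 4.59055402]
```

View pics/s2.png

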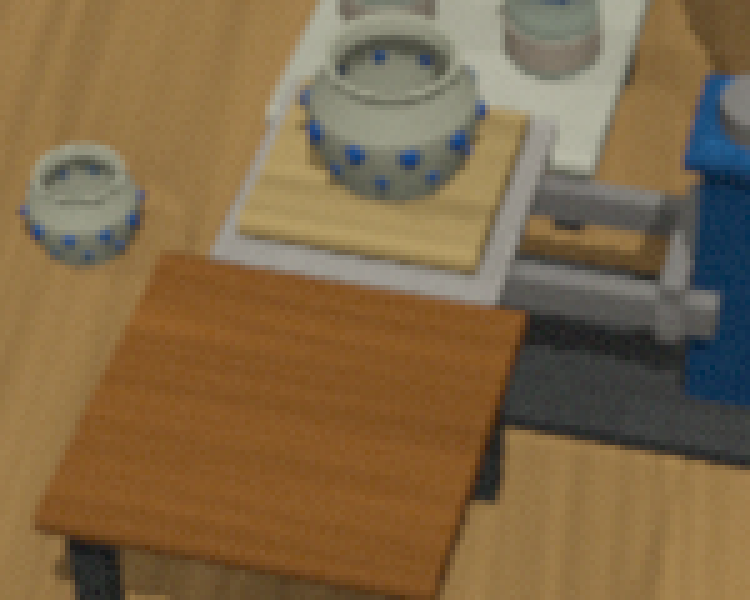

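Deck (about 80 mm by crank count) is almost level with the shelf. Deck near corner at (500,303), shelf corner at (527,315). I'll refit for the shelf height relative to the deck.

```bash
cat > fit2.py <<'E'
import fit,numpy as np
from scipy.optimize import least_squares
V=lambda l:np.array(l)/5+[215,225]
S0=[("deck",0,0,.08,[(-.06,-.06),(-.06,.06)],V([(555,122),(500,303)])),
("board",0,0,.092,[(.05,.05),(-.05,.05),(-.05,-.05)],V([(238,235),(478,264),(529,113)])),
("shelf",0,.14,'b',[(.075,.075),(.075,-.075),(-.075,-.075),(-.075,.075)],V([(37,525),(160,252),(527,315),(438,598)]))]
def side(p,pr=0):
    X,Y,a,hb,hw,dx,dy=p;R=np.array([[np.cos(a),-np.sin(a)],[np.sin(a),np.cos(a)]]);o=[]
    for n,x,y,z,c,uv in S0:
        P=(np.array(c)+[x,y])@R.T+[X,Y];q=fit.proj(fit.S["side"],np.c_[P,np.full(len(c),hb if z=='b' else z)])+[dx,dy]-uv
        if pr:print(n,q.round(1).tolist())
        o.append(q.ravel())
    return np.concatenate(o)
fit.obs=[o for o in fit.obs if not(o[0]=="side" and o[4]=='b')]
F=lambda p:np.r_[fit.res(p),side(p)*1.5]
f=least_squares(F,[.66,.02,-.13,.085,.052,0,0],loss="soft_l1");print(f.x.round(4));side(f.x,1)
c=np.linalg.inv(f.jac.T@f.jac);print("sd hb",np.sqrt(c[3,3]))
for d in range(3):
    S0.append(S0[d]) if 0 else None
E
python3 fit2.py
```

```text
[ 0.6649  0.0228 -0.1345  0.0856  0.0521 -0.0988  2.1974]
deck [[0.4, 0.0], [-1.0, 1.1]]
board [[-0.2, -1.6], [-0.3, 0.3], [0.2, -0.3]]
shelf [[-0.2, -0.0], [1.5, 0.2], [0.4, -0.5], [0.0, 0.0]]
sd hb 0.0014398223878680672
```

Emit:
apply_moves(
  travel=[
    [0.28, 1.19, 0],
    [0.75, 2.32, 0],
    [1.42, 3.34, 0],
    [2.26, 4.24, 0],
    [3.23, 4.97, 0],
    [4.32, 5.53, 0],
    [5.49, 5.89, 0],
    [5.49, 5.89, 0],
  ],
  roll=[0, 0, 0, 0, 0, 0, 0, 0],
  gripper=[1.5, 1.5, 1.5, 1.5, 1.5, 1.5, 1.5, 1.5],
)

```text
clock: 8.35
tool_pos: [0.496, 0.1151, 0.1999]
eef_rot: [-0.465, 0.532, 0.466, 0.533]
contact_force: [-0.2, 4.6, 6.4]
opening: 0.245
```

```bash
python3 - <<'E'
from plant import r,cams
import cv2,pickle
S={n:cams.snapshot(n) for n in("side","top")};pickle.dump(S,open("s2.pkl","wb"));print(r.get_state()["tool_pos"],r.get_state()["contact_force"])
a=cv2.resize(S["side"]["image"][225:325,215:365,::-1],None,fx=5,fy=5,interpolation=3)
cv2.imwrite("pics/s3.png",a)
E
```

```text
[0.49557356 0.11497686 0.20003286] [0.25895243 4.39931119 4.96003296]
```

View pics/s3.png

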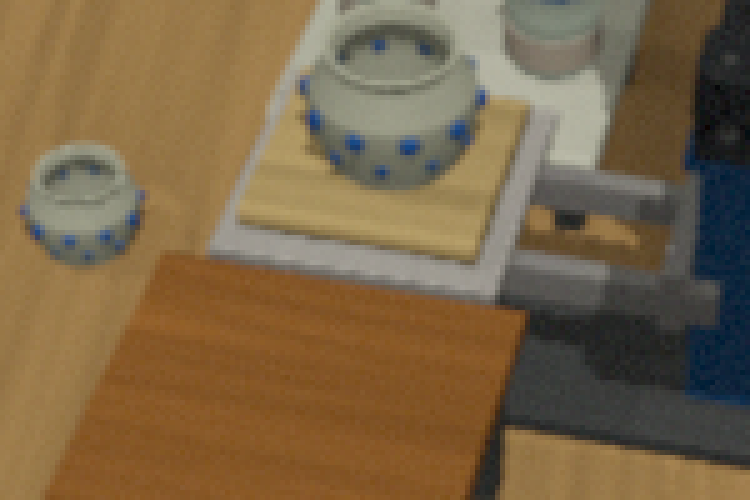

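Deck's near edge stands at about (470,285), the shelf edge at about (470,306). I'll check the level by profile against the model.

```bash
python3 - <<'E'
import pickle,numpy as np
from h import *
a=-.1345;ex=np.array([np.cos(a),np.sin(a),0]);ey=np.array([-np.sin(a),np.cos(a),0]);D=np.array([.6649,.0228,0])
for k in("s1","s2"):
    S=pickle.load(open(k+".pkl","rb"))["side"];im=S["image"].astype(int)
    for u in(280,290,300,308):
        print(k,u,[tuple(im[v,u]) for v in range(270,293)] and ["%d/%d"%(im[v,u,0],im[v,u,2]) for v in range(272,293)])
def at(y,z,u):
    xs=np.linspace(-.08,.08,400);q=proj(S,[D+ex*x+ey*y+[0,0,z] for x in xs])+[-.1,2.2];i=np.argsort(q[:,0]);return np.interp(u,q[i,0],q[i,1]).round(1)
for u in(280,290,300,308):
    print(u,"deck",[at(.06,z,u) for z in(.077,.080,.083,.086,.089)],"shelf",[at(.065,z,u) for z in(.080,.083,.086,.089)])
E
```

```text
s1 280 ['168/93', '148/81', '122/69', '133/115', '152/141', '157/144', '156/145', '153/141', '142/113', '130/62', '130/34', '130/35', '130/40', '133/38', '128/35', '127/38', '131/37', '134/39', '136/40', '139/38', '136/39']
s1 290 ['176/98', '175/100', '163/94', '141/74', '109/68', '140/125', '154/143', '158/146', '157/147', '155/145', '137/97', '133/47', '130/36', '126/34', '132/38', '133/40', '128/33', '127/41', '128/36', '133/37', '134/34']
s1 300 ['166/94', '173/98', '177/103', '171/96', '158/89', '136/78', '127/97', '144/132', '157/145', '156/146', '158/147', '149/131', '134/80', '134/43', '131/36', '126/29', '129/32', '131/35', '128/34', '127/38', '131/37']
s1 308 ['168/95', '167/96', '171/98', '176/101', '176/99', '163/93', '140/73', '110/69', '135/122', '151/139', '156/143', '155/144', '155/145', '138/100', '137/52', '131/38', '129/34', '132/41', '132/37', '127/34', '126/38']
s2 280 ['112/71', '145/132', '158/147', '159/146', '158/146', '157/144', '139/128', '117/107', '112/77', '125/45', '132/39', '130/36', '136/44', '135/34', '131/39', '128/37', '131/34', '135/37', '138/37'
[... 752 characters left out ...]
float64(280.0), np.float64(278.9), np.float64(277.8)] shelf [np.float64(282.9), np.float64(281.8), np.float64(280.7), np.float64(279.6)]
290 deck [np.float64(283.8), np.float64(282.7), np.float64(281.6), np.float64(280.6), np.float64(279.5)] shelf [np.float64(284.5), np.float64(283.4), np.float64(282.3), np.float64(281.2)]
300 deck [np.float64(285.5), np.float64(284.4), np.float64(283.3), np.float64(282.2), np.float64(281.1)] shelf [np.float64(286.2), np.float64(285.1), np.float64(284.0), np.float64(282.9)]
308 deck [np.float64(286.8), np.float64(285.7), np.float64(284.6), np.float64(283.5), np.float64(282.4)] shelf [np.float64(287.5), np.float64(286.4), np.float64(285.3), np.float64(284.2)]
```

The profiles give deck minus shelf ≈ +0.5 mm (±1), so it is level. Release and rise.

Emit:
apply_moves(
  travel=[
    [0, 0, 0],
    [0, 0, 0],
    [0, 0, 0],
    [0, 0, 1],
    [0, 0, 4],
    [0, 0, 7],
    [0, 0, 10],
    [0, 0, 12],
  ],
  roll=[0, 0, 0, 0, 0, 0, 0, 0],
  gripper=[3, 4, 5, 5, 5, 5, 5, 5],
)

```text
clock: 9.12
tool_pos: [0.4954, 0.1136, 0.3221]
eef_rot: [-0.465, 0.533, 0.464, 0.533]
contact_force: [0.4, 0.2, 0.2]
opening: 0.565
```

```bash
python3 - <<'E'
from plant import r
s=r.get_state();print(s["q"].round(3),s["tool_pos"],s["contact_force"])
E
```

```text
[-0.181  0.448 -0.206  1.819  0.115  0.885  0.994] [0.49536939 0.11364032 0.32208139] [0.42481477 0.24164494 0.1550057 ]
```

Emit:
apply_moves(
  travel=[
    [2.4, 0.6, 0],
    [4.8, 1.2, 0],
    [7.2, 1.8, 0],
    [9.6, 2.4, 0],
    [12, 3, 0],
    [14.4, 3.6, 0],
    [16.8, 4.2, 0],
    [18.8, 4.8, 0],
  ],
  roll=[-6, -12, -18, -24, -30, -36, -42, -48],
  gripper=[6, 6, 6, 6, 6, 6, 6, 6],
)

```text
clock: 9.78
tool_pos: [0.6841, 0.1615, 0.3189]
eef_rot: [-0.206, 0.677, 0.206, 0.676]
contact_force: [1.2, -0.1, 0.3]
opening: 0.682
```

Emit:
apply_moves(
  travel=[
    [0, 0, -2.5],
    [0, 0, -5],
    [0, 0, -7.5],
    [0, 0, -10],
    [0, 0, -12.5],
    [0, 0, -15],
    [0, 0, -17],
    [0, 0, -18],
  ],
  roll=[-6, -12, -18, -24, -30, -36, -42, -42],
  gripper=[6, 6, 6, 6, 6, 6, 6, 6],
)

```text
clock: 10.45
tool_pos: [0.6807, 0.1613, 0.1361]
eef_rot: [0.048, 0.708, -0.05, 0.703]
contact_force: [0.3, -0.3, -0.4]
opening: 0.679
```

```bash
python3 - <<'E'
from plant import r
from scipy.spatial.transform import Rotation as R
s=r.get_state();print(s["q"].round(3),s["tool_pos"],s["contact_force"],R.from_quat(s["eef_rot"]).as_matrix().round(3))
E
```

```text
[-0.403  0.939  0.216  1.411 -0.237  0.823 -0.249] [0.68074287 0.16132323 0.13610006] [ 0.29971961 -0.30487282 -0.41995217] [[-0.006  0.138  0.99 ]
 [-0.003  0.99  -0.138]
 [-1.    -0.004 -0.006]]
```

Emit:
apply_moves(
  travel=[
    [0, 0, -1],
    [0, 0, -2],
    [0, 0, -2.8],
    [0, 0, -3.2],
    [0, 0, -3.3],
    [0, 0, -3.4],
    [0, 0, -3.5],
    [0, 0, -3.5],
  ],
  roll=[0, 0, 0, 0, 0, 0, 0, 0],
  gripper=[6, 6, 6, 6, 6, 6, 6, 6],
)

```text
clock: 11.12
tool_pos: [0.6836, 0.1626, 0.1055]
eef_rot: [0.048, 0.705, -0.048, 0.706]
contact_force: [-0.5, -0.1, 0.2]
opening: 0.68
```

Emit:
apply_moves(
  travel=[
    [0, 0, -0.1],
    [0, 0, -0.2],
    [0, 0, -0.3],
    [0, 0, -0.35],
    [0, 0, -0.4],
    [0, 0, -0.45],
    [0, 0, -0.5],
    [0, 0, -0.5],
  ],
  roll=[0, 0, 0, 0, 0, 0, 0, 0],
  gripper=[6, 6, 6, 6, 6, 6, 6, 6],
)

```text
clock: 11.78
tool_pos: [0.6834, 0.1626, 0.1026]
eef_rot: [0.048, 0.705, -0.048, 0.706]
contact_force: [-4.5, -0.7, 14.2]
opening: 0.681
```

Contact with the shelf reads tip z ≈ 88.6 mm against 85.6 from the cameras. I'll touch the bare bench to calibrate the tip height, since this affects the level.

Emit:
apply_moves(
  travel=[
    [0, 0, 3],
    [0, 2, 3],
    [0, 6, 3],
    [-0.5, 10, 3],
    [-1, 13, 3],
    [-1.5, 16, 3],
    [-2, 18, 3],
    [-2, 18, 2],
  ],
  roll=[0, 0, 0, 0, 0, 0, 0, 0],
  gripper=[6, 6, 6, 6, 6, 6, 6, 6],
)

```text
clock: 12.45
tool_pos: [0.6616, 0.3516, 0.1214]
eef_rot: [0.048, 0.705, -0.042, 0.706]
contact_force: [0.1, 1.4, 0.4]
opening: 0.679
```

Emit:
apply_moves(
  travel=[
    [0, 0, -1.5],
    [0, 0, -3],
    [0, 0, -4.5],
    [0, 0, -6],
    [0, 0, -7.5],
    [0, 0, -9],
    [0, 0, -9.5],
    [0, 0, -9.5],
  ],
  roll=[0, 0, 0, 0, 0, 0, 0, 0],
  gripper=[6, 6, 6, 6, 6, 6, 6, 6],
)

```text
clock: 13.12
tool_pos: [0.662, 0.3417, 0.0224]
eef_rot: [0.047, 0.707, -0.049, 0.704]
contact_force: [0.7, 0.1, -0.7]
opening: 0.681
```

Emit:
apply_moves(
  travel=[
    [0, 0, -0.3],
    [0, 0, -0.6],
    [0, 0, -0.8],
    [0, 0, -0.9],
    [0, 0, -1],
    [0, 0, -1.1],
    [0, 0, -1.2],
    [0, 0, -1.2],
  ],
  roll=[0, 0, 0, 0, 0, 0, 0, 0],
  gripper=[6, 6, 6, 6, 6, 6, 6, 6],
)

```text
clock: 13.78
tool_pos: [0.6635, 0.3427, 0.0146]
eef_rot: [0.048, 0.705, -0.048, 0.706]
contact_force: [-2.1, -1.5, 8.1]
opening: 0.68
```

Bench contact is at TCP 14.6 mm, so the shelf top is 88.0 mm. Allowing for the rounded shelf edge the profile agrees, so the deck is about 2 mm low. I'll regrasp and crank 30° more.

Emit:
apply_moves(
  travel=[
    [0, 0, 4],
    [0, 0, 8],
    [0, 0, 12],
    [0, 0, 16],
    [-1, -1.5, 19.5],
    [-2.5, -3.5, 22.5],
    [-4.5, -6, 25],
    [-6.5, -9, 26.6],
  ],
  roll=[0, 0, 0, 0, -2.5, -5, -7.5, -10],
  gripper=[5, 5, 5, 5, 5, 5, 5, 5],
)

```text
clock: 14.45
tool_pos: [0.5986, 0.2534, 0.2822]
eef_rot: [0.111, 0.697, -0.108, 0.7]
contact_force: [0.5, 0.9, 1.2]
opening: 0.567
```

Emit:
apply_moves(
  travel=[
    [-2, -2.8, 2],
    [-4, -5.5, 2],
    [-6, -8.2, 2],
    [-8, -11, 2],
    [-9.5, -13, 2],
    [-10.3, -13.8, 2],
    [-10.3, -13.8, 2],
    [-10.3, -13.8, 2],
  ],
  roll=[0, 0, 0, 0, 0, 0, 0, 0],
  gripper=[5, 5, 5, 5, 5, 5, 5, 5],
)

```text
clock: 15.12
tool_pos: [0.4956, 0.1147, 0.2995]
eef_rot: [0.11, 0.698, -0.109, 0.699]
contact_force: [-0.3, 0.2, 0.1]
opening: 0.571
```

Right above the grip. Descend and close.

Emit:
apply_moves(
  travel=[
    [0, 0, -2.5],
    [0, 0, -5],
    [0, 0, -7.5],
    [0, 0, -9.9],
    [0, 0, -9.9],
    [0, 0, -9.9],
    [0, 0, -9.9],
    [0, 0, -9.9],
  ],
  roll=[0, 0, 0, 0, 0, 0, 0, 0],
  gripper=[5, 5, 5, 5, 3.5, 2, 1.5, 1.5],
  newtons=8,
)

```text
clock: 15.78
tool_pos: [0.4967, 0.1151, 0.2013]
eef_rot: [0.11, 0.698, -0.109, 0.7]
contact_force: [0.8, -0.4, -1.2]
opening: 0.292
```

Emit:
apply_moves(
  travel=[
    [0, 0, 0],
    [0, 0, 0],
    [0.62, 0.07, 0],
    [1.24, 0.1, 0],
    [1.85, 0.06, 0],
    [2.47, -0.03, 0],
    [3.06, -0.17, 0],
    [3.65, -0.37, 0],
  ],
  roll=[0, 0, 0, 0, 0, 0, 0, 0],
  gripper=[1.5, 1.5, 1.5, 1.5, 1.5, 1.5, 1.5, 1.5],
)

```text
clock: 16.45
tool_pos: [0.5324, 0.1139, 0.2011]
eef_rot: [0.11, 0.699, -0.107, 0.699]
contact_force: [-0.5, 5.0, 5.7]
opening: 0.243
```

Emit:
apply_moves(
  travel=[
    [0, 0, 0],
    [0, 0, 0],
    [0, 0, 0],
    [0, 0, 0],
    [0, 0, 0],
    [0, 0, 0],
    [0, 0, 0],
    [0, 0, 0],
  ],
  roll=[0, 0, 0, 0, 0, 0, 0, 0],
  gripper=[1.5, 1.5, 1.5, 1.5, 1.5, 1.5, 1.5, 1.5],
)

```text
clock: 17.12
tool_pos: [0.5338, 0.1134, 0.2012]
eef_rot: [0.11, 0.697, -0.107, 0.7]
contact_force: [2.0, 5.7, 4.4]
opening: 0.244
```

```bash
python3 - <<'E'
from plant import r,cams
import pickle
S={n:cams.snapshot(n) for n in("side","top")};pickle.dump(S,open("s3.pkl","wb"));im=S["side"]["image"]
print(r.get_state()["tool_pos"],r.get_state()["contact_force"])
for u in(280,290,300,308):print(u,["%d/%d"%(im[v,u,0],im[v,u,2]) for v in range(272,290)])
E
```

```text
[0.53380707 0.11338002 0.20120112] [1.73141813 5.67947334 4.3065854 ]
280 ['143/130', '158/146', '162/149', '160/148', '160/148', '148/135', '125/115', '106/99', '97/61', '126/43', '134/44', '133/38', '136/39', '138/44', '131/38', '126/37', '135/42', '140/44']
290 ['142/78', '116/79', '145/132', '159/147', '162/148', '163/150', '162/150', '135/125', '113/105', '100/92', '109/55', '132/41', '130/35', '130/31', '138/44', '140/43', '132/38', '129/35']
300 ['175/100', '159/92', '132/76', '132/107', '149/135', '158/147', '161/149', '164/150', '166/153', '137/127', '113/103', '89/73', '120/44', '136/39', '133/38', '129/33', '137/42', '135/38']
308 ['182/105', '178/103', '163/89', '140/74', '114/76', '138/124', '155/143', '160/148', '160/147', '162/149', '134/124', '115/105', '97/90', '115/60', '134/35', '136/42', '130/33', '134/39']
```

Crank is at 461.6°, so the deck is at 88.5 mm against the shelf's 88.0. Release and go behind the board, staying high.

Emit:
apply_moves(
  travel=[
    [0, 0, 0],
    [0, 0, 0],
    [0, 0, 0],
    [0, 0, 1.5],
    [0, 0, 4.5],
    [0, 0, 7.5],
    [0, 0, 10],
    [0, 0, 11],
  ],
  roll=[0, 0, 0, 0, 0, 0, 0, 0],
  gripper=[3, 4, 5, 5, 5, 5, 5, 5],
)

```text
clock: 17.88
tool_pos: [0.5329, 0.1101, 0.3131]
eef_rot: [0.11, 0.697, -0.109, 0.7]
contact_force: [0.5, -0.0, -0.5]
opening: 0.563
```

Emit:
apply_moves(
  travel=[
    [1.8, -2.3, 0],
    [3.6, -4.6, 0],
    [5.6, -7.2, 0],
    [7.6, -9.8, 0],
    [9.6, -12.4, 0],
    [11.4, -14.6, 0],
    [12.1, -15.5, 0],
    [12.1, -15.5, 0],
  ],
  roll=[2, 4, 6, 8, 10, 10, 10, 10],
  gripper=[6, 6, 6, 6, 6, 6, 6, 6],
)

```text
clock: 18.55
tool_pos: [0.6532, -0.0489, 0.3091]
eef_rot: [0.049, 0.705, -0.051, 0.705]
contact_force: [-0.2, 0.3, -0.1]
opening: 0.68
```

```bash
python3 - <<'E'
from plant import r,cams
import cv2
from h import *
s=cams.snapshot("wrist");st=r.get_state();p=st["tool_pos"];print(p,st["eef_rot"].round(3))
im=s["image"][:,:,::-1].copy()
a=-.1345;ex=np.array([np.cos(a),np.sin(a),0]);ey=np.array([-np.sin(a),np.cos(a),0]);D=np.array([.6635,.0247,0])
L=[(D+ex*x+ey*y+[0,0,.1005],(0,255,0)) for x in(-.05,.05) for y in(-.05,.05)]
L+=[(np.array([p[0],p[1],.1005])+ex*x+ey*y,(0,0,255)) for x in(-.047,-.03,.03,.047) for y in (-.009,.009)]
for P,c in L:
    q=proj(s,P)[0];cv2.circle(im,(int(q[0]),int(q[1])),2,c,-1)
cv2.imwrite("pics/w2.png",im)
E
```

```text
[ 0.65233388 -0.04615813  0.30911569] [ 0.049  0.706 -0.049  0.705]
```

View pics/w2.png

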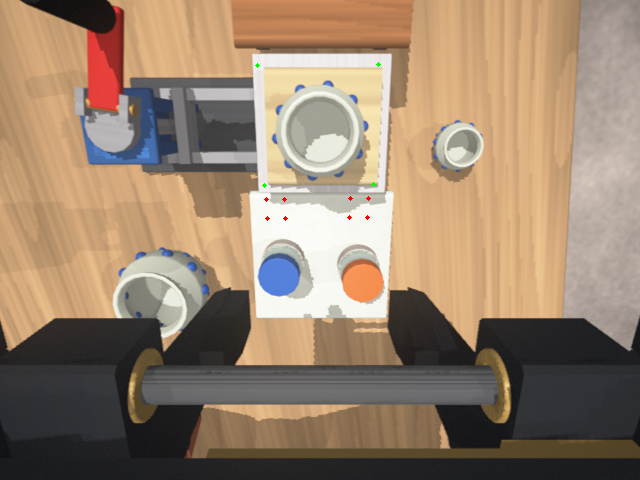

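The wrist view shows the board edge at v≈187, about 9 mm ahead of the finger fronts (red), with the board centre about 3 mm further +x. Shift slightly and descend.

Emit:
apply_moves(
  travel=[
    [0.3, -0.3, -3],
    [0.3, -0.3, -6],
    [0.3, -0.3, -9],
    [0.3, -0.3, -12],
    [0.3, -0.3, -15],
    [0.3, -0.3, -17],
    [0.3, -0.3, -18],
    [0.3, -0.3, -18],
  ],
  roll=[0, 0, 0, 0, 0, 0, 0, 0],
  gripper=[6, 6, 6, 6, 6, 6, 6, 6],
)

```text
clock: 19.27
tool_pos: [0.6535, -0.0453, 0.1277]
eef_rot: [0.048, 0.707, -0.047, 0.704]
contact_force: [0.4, 0.4, 0.8]
opening: 0.682
```

Emit:
apply_moves(
  travel=[
    [0, 0, 0],
    [0, 0, -0.5],
    [0, 0, -1],
    [0, 0, -1.5],
    [0, 0, -2],
    [0, 0, -2],
    [0, 0, -2],
    [0, 0, -2],
  ],
  roll=[0, 0, 0, 0, 0, 0, 0, 0],
  gripper=[6, 6, 6, 6, 6, 6, 6, 6],
)

```text
clock: 19.93
tool_pos: [0.6558, -0.0472, 0.11]
eef_rot: [0.048, 0.705, -0.048, 0.706]
contact_force: [-0.0, 0.8, 0.2]
opening: 0.681
```

```bash
python3 - <<'E'
from plant import r
from scipy.spatial.transform import Rotation as R
s=r.get_state();print(s["tool_pos"],s["contact_force"],R.from_quat(s["eef_rot"]).as_matrix().round(3).tolist())
E
```

```text
[ 0.65584591 -0.04724192  0.11002066] [-0.02287058  0.75524784  0.1925744 ] [[0.0, 0.135, 0.991], [-0.0, 0.991, -0.135], [-1.0, -0.0, 0.0]]
```

Emit:
apply_moves(
  travel=[
    [0.04, 0.3, 0],
    [0.08, 0.6, 0],
    [0.12, 0.9, 0],
    [0.16, 1.2, 0],
    [0.21, 1.55, 0],
    [0.26, 1.95, 0],
    [0.32, 2.35, 0],
    [0.38, 2.8, 0],
  ],
  roll=[0, 0, 0, 0, 0, 0, 0, 0],
  gripper=[6, 6, 6, 6, 6, 6, 6, 6],
)

```text
clock: 20.6
tool_pos: [0.6596, -0.0194, 0.11]
eef_rot: [0.048, 0.705, -0.048, 0.706]
contact_force: [-0.3, -1.9, 0.3]
opening: 0.682
```

```bash
python3 - <<'E'
from plant import r,cams
import cv2
s=cams.snapshot("side");st=r.get_state();print(st["tool_pos"],st["contact_force"])
cv2.imwrite("pics/s4.png",cv2.resize(s["image"][175:325,215:415,::-1],None,fx=4,fy=4,interpolation=3))
E
```

```text
[ 0.65978119 -0.01755844  0.10995196] [-0.55583132 -1.61492249  0.72262983]
```

View pics/s4.png

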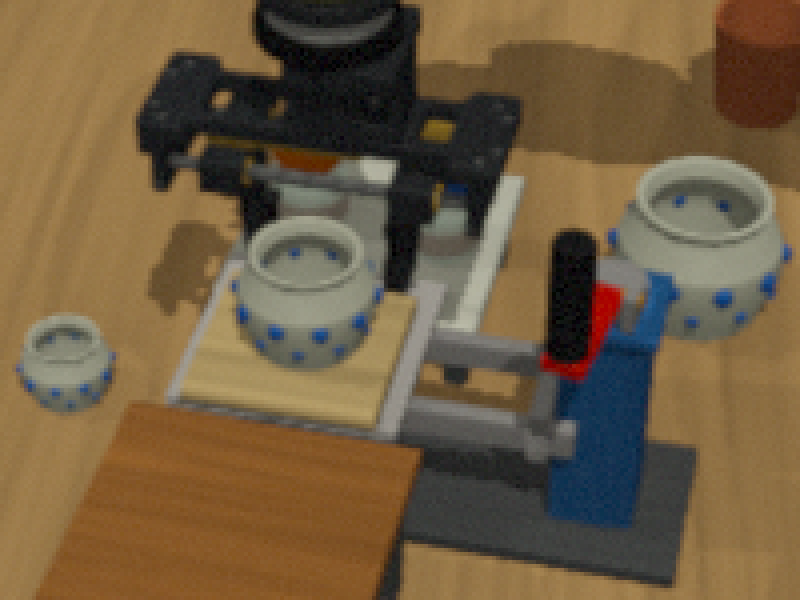

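The push is working (about 2 N), with the pot upright on the board and the fingers behind it at (400,250). Continue.

Emit:
apply_moves(
  travel=[
    [0.06, 0.45, 0],
    [0.12, 0.9, 0],
    [0.19, 1.4, 0],
    [0.26, 1.9, 0],
    [0.33, 2.4, 0],
    [0.4, 2.9, 0],
    [0.46, 3.4, 0],
    [0.53, 3.9, 0],
  ],
  roll=[0, 0, 0, 0, 0, 0, 0, 0],
  gripper=[6, 6, 6, 6, 6, 6, 6, 6],
)

```text
clock: 21.32
tool_pos: [0.6649, 0.0203, 0.1099]
eef_rot: [0.048, 0.705, -0.048, 0.705]
contact_force: [-0.7, -3.8, 0.8]
opening: 0.683
```

Emit:
apply_moves(
  travel=[
    [0.07, 0.5, 0],
    [0.14, 1, 0],
    [0.2, 1.5, 0],
    [0.27, 2, 0],
    [0.34, 2.5, 0],
    [0.41, 3, 0],
    [0.48, 3.5, 0],
    [0.55, 4, 0],
  ],
  roll=[0, 0, 0, 0, 0, 0, 0, 0],
  gripper=[6, 6, 6, 6, 6, 6, 6, 6],
)

```text
clock: 21.98
tool_pos: [0.6704, 0.0603, 0.1099]
eef_rot: [0.048, 0.705, -0.048, 0.705]
contact_force: [-0.7, -2.7, 2.0]
opening: 0.682
```

Emit:
apply_moves(
  travel=[
    [0.07, 0.5, 0],
    [0.14, 1, 0],
    [0.2, 1.5, 0],
    [0.27, 2, 0],
    [0.34, 2.5, 0],
    [0.41, 3, 0],
    [0.47, 3.5, 0],
    [0.52, 3.9, 0],
  ],
  roll=[0, 0, 0, 0, 0, 0, 0, 0],
  gripper=[6, 6, 6, 6, 6, 6, 6, 6],
)

```text
clock: 22.65
tool_pos: [0.6756, 0.0997, 0.1099]
eef_rot: [0.048, 0.706, -0.048, 0.705]
contact_force: [-0.1, -2.1, 0.4]
opening: 0.679
```

Back off, rise, and look.

Emit:
apply_moves(
  travel=[
    [0, 0, 0],
    [-0.1, -0.7, 0],
    [-0.25, -1.8, 0],
    [-0.5, -3.6, 0],
    [-0.8, -5.5, 1],
    [-0.9, -6.5, 4],
    [-0.9, -6.5, 8],
    [-0.9, -6.5, 12],
  ],
  roll=[0, 0, 0, 0, 0, 0, 0, 0],
  gripper=[6, 6, 6, 6, 6, 6, 6, 6],
)

```text
clock: 23.32
tool_pos: [0.6653, 0.0311, 0.2305]
eef_rot: [0.049, 0.706, -0.049, 0.704]
contact_force: [0.4, 0.8, 0.4]
opening: 0.682
```

Emit:
apply_moves(
  travel=[
    [0, 0, 4],
    [0, 0, 8],
    [-1, 1, 8],
    [-3, 2, 8],
    [-5, 3, 8],
    [-7, 4, 8],
    [-9, 5, 8],
    [-11, 6, 8],
  ],
  roll=[-2, -4, -6, -8, -10, -10, -10, -10],
  gripper=[5, 5, 5, 5, 5, 5, 5, 5],
)

```text
clock: 23.98
tool_pos: [0.5552, 0.0933, 0.3099]
eef_rot: [0.11, 0.699, -0.109, 0.698]
contact_force: [-0.4, 0.0, 0.3]
opening: 0.567
```

```bash
python3 - <<'E'
from plant import r,cams
import cv2,pickle
S={n:cams.snapshot(n) for n in("side","top")};pickle.dump(S,open("s4.pkl","wb"));print(r.get_state()["tool_pos"])
a=cv2.resize(S["side"]["image"][225:345,215:375,::-1],None,fx=4,fy=4,interpolation=3)
b=cv2.resize(S["top"]["image"][185:260,215:375,::-1],None,fx=4,fy=4,interpolation=3)
cv2.imwrite("pics/s5.png",cv2.vconcat([a,b])[:780]); im=cv2.vconcat([a,b]);cv2.imwrite("pics/s5.png",cv2.resize(im,None,fx=.75,fy=.75,interpolation=3))
E
```

```text
[0.5532419  0.09524802 0.30987434]
```

View pics/s5.png

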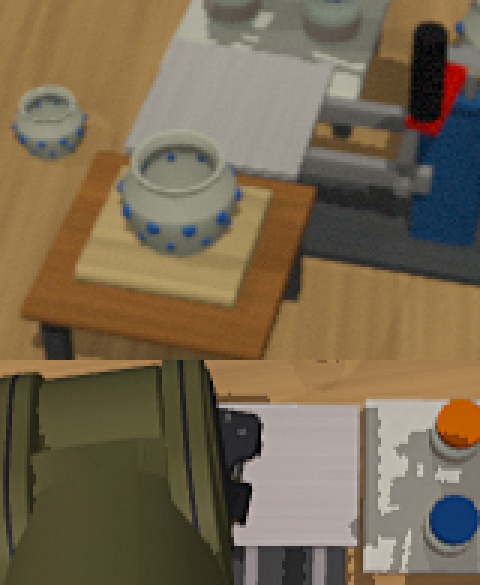

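The board lies square on the shelf (centre about (175,245) against the shelf's (178,250) in the crop), with the pot upright and central. Next is the folding arc.

```bash
python3 - <<'E'
import numpy as np
o=np.array([.330,.944]);r=7.07;A=np.radians(51-5.4*np.arange(17))
P=np.c_[np.outer(r*np.sin(A),o),r*np.cos(A)]
for k in(0,8):print((P[k+1:k+9]-P[k]).round(2).tolist())
E
```

```text
[[-0.15, -0.42, 0.5], [-0.31, -0.88, 0.95], [-0.48, -1.38, 1.36], [-0.67, -1.91, 1.71], [-0.86, -2.47, 2.01], [-1.07, -3.06, 2.25], [-1.28, -3.66, 2.43], [-1.5, -4.28, 2.56]]
[[-0.22, -0.63, 0.06], [-0.44, -1.26, 0.06], [-0.66, -1.88, -0.01], [-0.87, -2.5, -0.14], [-1.08, -3.1, -0.33], [-1.29, -3.68, -0.58], [-1.48, -4.24, -0.88], [-1.67, -4.77, -1.24]]
```

Emit:
apply_moves(
  travel=[
    [-1.2, 0.9, 0],
    [-2.4, 1.85, 0],
    [-2.4, 1.85, 0],
    [-2.4, 1.85, -2.5],
    [-2.4, 1.85, -5],
    [-2.4, 1.85, -7.5],
    [-2.4, 1.85, -10],
    [-2.4, 1.85, -11],
  ],
  roll=[0, 0, 0, 0, 0, 0, 0, 0],
  gripper=[5, 5, 5, 5, 5, 5, 5, 5],
)

```text
clock: 24.75
tool_pos: [0.532, 0.1108, 0.1971]
eef_rot: [0.109, 0.7, -0.11, 0.697]
contact_force: [-0.3, 0.1, -0.1]
opening: 0.567
```

Emit:
apply_moves(
  travel=[
    [0, 0, 0],
    [0, 0, 0],
    [0, 0, 0],
    [0, 0, 0],
    [0, 0, 0],
    [0, 0, 0],
    [0, 0, 0],
    [0, 0, 0],
  ],
  roll=[0, 0, 0, 0, 0, 0, 0, 0],
  gripper=[4, 3, 2.4, 1.8, 1.5, 1.5, 1.5, 1.5],
  newtons=8,
)

```text
clock: 25.42
tool_pos: [0.5336, 0.1125, 0.2009]
eef_rot: [0.11, 0.698, -0.109, 0.7]
contact_force: [1.7, 0.2, 5.9]
opening: 0.245
```

Emit:
apply_moves(
  travel=[
    [-0.15, -0.42, 0.5],
    [-0.31, -0.88, 0.95],
    [-0.48, -1.38, 1.36],
    [-0.67, -1.91, 1.71],
    [-0.86, -2.47, 2.01],
    [-1.07, -3.06, 2.25],
    [-1.28, -3.66, 2.43],
    [-1.5, -4.28, 2.56],
  ],
  roll=[0, 0, 0, 0, 0, 0, 0, 0],
  gripper=[1.5, 1.5, 1.5, 1.5, 1.5, 1.5, 1.5, 1.5],
)

```text
clock: 26.08
tool_pos: [0.5189, 0.0689, 0.2268]
eef_rot: [0.11, 0.697, -0.109, 0.7]
contact_force: [4.0, 1.9, 5.3]
opening: 0.246
```

Emit:
apply_moves(
  travel=[
    [-0.22, -0.63, 0.06],
    [-0.44, -1.26, 0.06],
    [-0.66, -1.88, -0.01],
    [-0.87, -2.5, -0.14],
    [-1.08, -3.1, -0.33],
    [-1.29, -3.68, -0.58],
    [-1.48, -4.24, -0.88],
    [-1.67, -4.77, -1.24],
  ],
  roll=[0, 0, 0, 0, 0, 0, 0, 0],
  gripper=[1.5, 1.5, 1.5, 1.5, 1.5, 1.5, 1.5, 1.5],
)

```text
clock: 26.75
tool_pos: [0.5033, 0.0194, 0.214]
eef_rot: [0.11, 0.696, -0.11, 0.701]
contact_force: [6.8, -0.3, 0.3]
opening: 0.241
```

Emit:
apply_moves(
  travel=[
    [0, 0, 0],
    [0, 0, 0],
    [0, 0, 0],
    [0, 0, 0],
    [0, 0, 0],
    [0, 0, 0],
    [0, 0, 0],
    [0, 0, 0],
  ],
  roll=[0, 0, 0, 0, 0, 0, 0, 0],
  gripper=[1.5, 1.5, 1.5, 2, 2.5, 3, 4, 5],
)

```text
clock: 27.42
tool_pos: [0.4989, 0.0213, 0.2127]
eef_rot: [0.109, 0.7, -0.11, 0.697]
contact_force: [0.5, -0.9, -0.0]
opening: 0.465
```

Emit:
apply_moves(
  travel=[
    [0, 0, 0],
    [0, 0, 0],
    [0, 0, 2],
    [0, 0, 5],
    [0, 0, 8],
    [0, 0, 12],
    [0, 0, 12],
    [-3, 1, 13],
  ],
  roll=[0, 0, 0, 0, 0, 0, 0, 0],
  gripper=[5, 5, 5, 5, 5, 5, 5, 5],
)

```text
clock: 28.08
tool_pos: [0.4751, 0.0306, 0.3441]
eef_rot: [0.11, 0.696, -0.11, 0.701]
contact_force: [0.3, 0.4, -0.3]
opening: 0.569
```

Emit:
apply_moves(
  travel=[
    [-3, 4, 0],
    [-6, 7, 0],
    [-9, 10, 0],
    [-11, 13, 0],
    [-13, 16, 0],
    [-15, 19, 0],
    [-17, 22, 0],
    [-19, 25, 0],
  ],
  roll=[0, 0, 0, 0, 0, 0, 0, 0],
  gripper=[5, 5, 5, 5, 5, 5, 5, 5],
)

```text
clock: 28.75
tool_pos: [0.2792, 0.2829, 0.3431]
eef_rot: [0.109, 0.699, -0.109, 0.699]
contact_force: [1.4, 0.7, -0.7]
opening: 0.57
```

```bash
python3 - <<'E'
from plant import r,cams
import cv2,pickle
S={n:cams.snapshot(n) for n in("side","top")};pickle.dump(S,open("s5.pkl","wb"));print(r.get_state()["tool_pos"],r.get_state()["contact_force"])
a=cv2.resize(S["side"]["image"][195:345,215:405,::-1],(570,450),interpolation=3)
b=cv2.resize(S["top"]["image"][185:320,215:405,::-1],(570,405),interpolation=3)
im=cv2.vconcat([a,b]);cv2.imwrite("pics/s6.png",cv2.resize(im,None,fx=.7,fy=.7,interpolation=3))
E
```

```text
[0.2771629  0.28656979 0.34283912] [ 1.16989988 -0.14850449 -0.72790563]
```

View pics/s6.png

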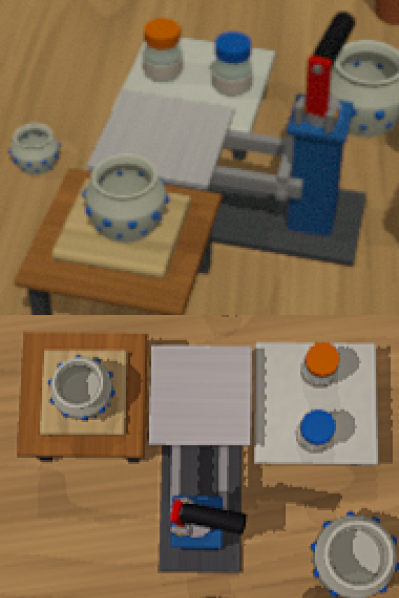

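Folded, with the board and pot in place. A numeric check of fold and board before handing in.

```bash
cat > chk.py <<'E'
import numpy as np,pickle
from scipy.optimize import least_squares
from h import *
S=pickle.load(open("s5.pkl","rb"))
sc=np.array([.5114,.0436,0])
def pts(c,f):
    a=np.radians(c);out=np.array([np.cos(a),np.sin(a),0]);up=np.array([0,0,1.]);h=sc+.015*out+.161*up
    arm=np.cos(f)*up+np.sin(f)*out;g=-np.cos(f)*out+np.sin(f)*up
    return [h+.055*arm+.006*g,h+.055*arm+.071*g]
T=lambda l:(np.array(l)-[0,315])/2.1+[215,185]
U=lambda l:np.array(l)/2.1+[215,195]
res=lambda p:np.r_[(proj(S["top"],pts(*p))-T([(184,513),(241,521)])).ravel(),(proj(S["side"],pts(*p))+[0,2]-U([(321,57),(344,21)])).ravel()]
f=least_squares(res,[71,.1],x_scale=[10,.1]);print(f.x,res(f.x).round(1))
a=-.1345;ex=np.array([np.cos(a),np.sin(a),0]);ey=np.array([-np.sin(a),np.cos(a),0])
B=np.mean([ray(S["top"],T(p),.100) for p in[(44,349),(127,350),(125,434),(40,434)]],0)
H=np.mean([ray(S["top"],T(p),.088) for p in[(25,334),(148,334),(145,459),(18,458)]],0)
P=ray(S["top"],T((82,387)),.14)
print("board-shelf",(B-H)@ex,(B-H)@ey,"pot-board",(P-B)[:2])
E
python3 chk.py
```

```text
[72.84898615  0.09292724] [-0.7 -0.   2.2  1.1  0.4  2.9 -0.2 -0.7]
board-shelf 0.002071496059029831 -0.0016962822959797378 pot-board [-0.00488331 -0.00320386]
```

Fold is about 0.09 rad, the board is within 2–3 mm of the shelf centre, and the crank hasn't turned. Handing in.

```bash
python3 -c "
from plant import r
print(r.finish_job())"
```

```text
the job is handed in; nothing more can be done
None
```

The job is done and handed in after about 29 s of the 72 s allowed; the hand-in gave no verdict.

I gripped the crank's handle, unfolded the arm, and cranked clockwise about 462°. I then pushed the board with both fingertips onto the brown shelf, backed away, and folded the arm up along its arc.

**Last checks:**
- **Board:** its centre is about 2 mm from the shelf's centre on each axis.
- **Pot:** it stands upright, about 6 mm from the board's centre as measured in the top picture.
- **Crank arm:** fold is about 0.09 rad, against the 0.35 rad limit.
- **Deck:** its height by crank count is about 88.5 mm, against 88.0 mm for the shelf by touch. It was not measured again after folding; the crank angle then agreed within about 2° (under 0.2 mm).
- **Jars, cup and brush:** I kept clear of them, and the jars look unmoved. I did not measure any of them at the end.

**One disagreement:** the cameras first put the shelf at 85.6 mm, and I stopped the first cranking on that figure. Touching the shelf and then the bare bench gave 88.0 mm. Allowing for the shelf's rounded edge the camera view roughly agreed, so I cranked about 30° more before sliding the board.

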